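Point out the undersized egg and where it goes, then log it

ROBOT

A 6-joint arm with a two-finger parallel gripper is mounted at the origin on the work surface. World frame = base frame: x ahead of the robot, y to its left, z up, the work surface at z = 0. Lengths are in m, angles in rad, forces in N, time in s.
With the tool pointing down it reaches from about 0.375 to 0.975 m from the base axis. Payload 3.8 kg.
Tool frame: the origin (TCP) lies between the finger pads, 19 mm behind the fingertips; this is the grasp point; z points along the fingers, y is the line along which they close (so a half turn about z gives the same grasp; the last joint's range is limited). The gripper opens to 85 mm and grips with 20 to 120 N. Pads are 22 mm wide; open, the fingers measure 114 mm over their backs; the gripper's body (76 mm by 85 mm) begins 54 mm behind the grasp point. The pads swing forward as they close: fully open they stand 13 mm farther back than shut.
Start: joints at [-1.281, 0.264, 1.604, -0, 1.274, -0.037], TCP at [0.217, -0.639, 0.25] pointing down, gripper open.
Joint ranges: [-2.63, 2.63], [-0.94, 2.18], [0.31, 2.57], [-1.31, 4.45], [0, 2.66], [-2.55, 2.55]. Speed limits (rad/s): [2.57, 2.57, 3.14, 3.14, 3.14, 3.14].

INTERFACE

Orientations are given as a rotation vector (axis times angle).
In Python, from workcell import * gives the robot as it stands.
- The arm moves only by the tool move_arm, never from a script. Its argument "series" is one flat list of numbers, 7 for each row, row after row: the finger opening in cm, from 0 to 8.54, then the shift along the tool's x, y, z in cm, then the turn, a rotation vector about the tool's x, y, z in degrees. A call has 1 to 5 rows; each row shifts and turns the commanded pose from where the row before left it, along the tool's axes as they then stand; what a row does not reach is not made up. A row lasts 1/8 s, in which the tool goes at most 62.5 mm and 10.7 degrees, less where a joint would pass 70% of its speed; a pose out of reach is approached as far as the arm can. A call is refused whole if a number of a shift passes 6.25 or a number of a turn 10.7, either way. A call with a gripper value outside its range is refused whole. The fingers move at their own pace and stop on an object; "grip_force" is the grip in N (left out, the last holds). Time passes only in rows, so rows that do not move let the fingers close. It gives the time, the measured TCP pose, the force, the opening and the grip force at its end, in the units of the state.
- read_state(): the state, without advancing time (a new reading comes with each control period).
- read_camera(name): name is "side" or "top" or "wrist"; returns the picture (400x640x3 uint8, red, green, blue); there is no depth.
- calibration(name): a dict with "camera_matrix" (3x3 intrinsics, pixels), "k1" (the pictures are not rectified: a ray, as slopes to the right and down, at radius r is drawn at 1 + k1 r^2 times it, then the intrinsics apply), "rvec" (rotation vector, rad) and "tvec" (3), from world to camera coordinates, as OpenCV has them. Camera axes: x right, y down, z forward; pixel columns grow to the right and rows downward; lengths in m; the calibration is good to about 2 mm. A picture is of the moment at which its call begins: read the wrist's pose just before it. calibration takes no time and is no camera call; for the wrist camera it gives the pose at the moment of the call.
- finish_job(): hands the job in; it is judged then, once.
The state is a dict: "time": time; "q": joint angles; "joint_vel": joint speeds; "joint_torque": joint torques, N m; "tool_pos": TCP position; "tcp_rot": TCP orientation; "wrist_force": force on the tool from outside, world axes, zero at the start; "torque": the same for the moment, N m; "width": opening from 0.0 (shut) to 1.0 (fully open); "grip_force": force on a finger pad.
Only numpy, scipy, OpenCV 4.12 (cv2) and the standard library are available. Lean on these libraries where they do the work, as an engineer would, in place of code of your own. Each camera call takes 0.05 s, during which the arm holds its last target. There are 200 camera calls.

TASK

Show your colleague which egg to sort out and where to put it: with the fingers pointing down and the fingertips 1 to 4 cm above, point at the middle of the smallest egg in the tray for two seconds, then in the same way at the middle of the empty dish for two seconds. Then log it by pressing the large button of the counter fully down and letting it come back up, and leave the robot clear of everything. Do not touch the eggs, the tray, the dishes or anything loose, do not press the small button, and do not bring the fingertips down close above any other egg or the dish with the stopper, not even in passing.

Things in the scene. Friction and masses are not known exactly. Their poses are not given: they have to be found in the camera images.
- tray: fixed black egg tray, 185 (its x) by 128 (its y) by 22 mm high, on the work surface; origin at the centre of its underside; six round pockets (42 mm wide, 12 mm deep) in 3 rows along its x, 2 along its y, 58 mm apart; one egg stands in each
- egg_small_top (a point): the small egg: brown, 32 mm wide and 41 mm tall, clearly smaller than the five others, loose in one pocket of the tray (which one varies); this point is its top end, about 51 mm above the work surface; z up
- egg_1_top (a point): top end of one of the five ordinary eggs: brown, 44 mm wide and 57 mm tall, loose in a pocket of the tray, top about 67 mm above the work surface; z up
- egg_1: that ordinary egg; origin at the centre of its underside
- egg_2_top (a point): top end of one of the five ordinary eggs: brown, 44 mm wide and 57 mm tall, loose in a pocket of the tray, top about 67 mm above the work surface; z up
- egg_2: that ordinary egg; origin at the centre of its underside
- egg_3_top (a point): top end of one of the five ordinary eggs: brown, 44 mm wide and 57 mm tall, loose in a pocket of the tray, top about 67 mm above the work surface; z up
- egg_3: that ordinary egg; origin at the centre of its underside
- egg_4_top (a point): top end of one of the five ordinary eggs: brown, 44 mm wide and 57 mm tall, loose in a pocket of the tray, top about 67 mm above the work surface; z up
- egg_4: that ordinary egg; origin at the centre of its underside
- egg_5_top (a point): top end of one of the five ordinary eggs: brown, 44 mm wide and 57 mm tall, loose in a pocket of the tray, top about 67 mm above the work surface; z up
- egg_5: that ordinary egg; origin at the centre of its underside
- egg_small: the small egg; origin at the centre of its underside
- dish_empty_rim (a point): the empty dish: round, shallow, white porcelain, 90 mm across the rim and 22 mm high, loose on the work surface; this point is the centre of its mouth at rim height; z up
- dish_stopper_rim (a point): the other dish, of the same make and size, with a black stopper standing in it; this point is the centre of its mouth at rim height; z up
- dish_empty: the empty dish; origin at the centre of its underside
- dish_stopper: the dish with the stopper in it; origin at the centre of its underside
- stopper: black rubber stopper, 30 mm wide, 24 mm tall, loose in the other dish; origin at the centre of its underside
- counter: fixed white desk counter, 90 (its x) by 150 (its y) by 34 mm high, with a dark display strip along its far edge and two black push buttons on top, 80 mm apart along its y (the large one towards +y); origin at the centre of its underside
- tally_top (a point): centre of the top of the large (32 mm wide) button, which logs one egg; 56 mm above the work surface when up; pressed straight down
- tally (a joint): travel of the large button in m: 0 is up, 0.006 fully down; a spring pushes it back, 4 N when fully down
- clear (a joint): travel of the small (16 mm wide) button, which clears the count: 0 is up, 0.005 fully down; not to be pressed
- bottle: brown glass bottle with a black cap, 64 mm wide, 130 mm tall, loose; origin at the centre of its underside
- syringe: empty plastic syringe without needle, about 140 mm long, 34 mm wide and 24 mm high, lying loose; origin on the work surface under its barrel, about mid-length
Things that resemble listed ones, but are neither listed nor needed, are in the scene too. Leave any purple or turquoise look-alike of the dish_empty alone.

How it is judged:
On the way, in this order (a step that is already met when the one before it is completed fails the run):
1. the fingertips point down at the smallest egg from just above it and stay there (horizontal distance between the grasp point and egg_small_top below 0.02 m and z of the grasp point in the frame of egg_small_top between 0.008 and 0.075 m and angle between the grasp point's own z axis and vertical above 2.2 rad), for 1.6 s.
2. then they point down at the empty dish from just above it and stay there (horizontal distance between the grasp point and dish_empty_rim below 0.03 m and z of the grasp point in the frame of dish_empty_rim between 0.008 and 0.075 m and angle between the grasp point's own z axis and vertical above 2.2 rad), for 1.6 s.
3. then the large button is pressed down (value of joint tally above 0.0045 m and contact force between the fingers and counter above 0.5 N), for 0.05 s.
At the end, for the whole second after the job is handed in: Both buttons are up again (within 1.5 mm), every egg stands upright (within 0.25 rad) in its pocket, and no egg, dish, stopper, bottle or syringe is more than 8 mm from where it began (value of joint each of tally, clear below 0.0015 m and distance of each of egg_small, egg_1, egg_2, egg_3, egg_4, egg_5, dish_empty, dish_stopper, stopper, bottle, syringe from where it was at the start of the episode below 0.008 m and angle between each of egg_small, egg_1, egg_2, egg_3, egg_4, egg_5's own z axis and vertical below 0.25 rad); the robot touches nothing.
It fails at once if the robot touches an egg, the tray, a dish, the stopper, the bottle or the syringe (contact force between any of the fingers, the arm and egg_small above 0.3 N or contact force between any of the fingers, the arm and egg_1 above 0.3 N or contact force between any of the fingers, the arm and egg_2 above 0.3 N or contact force between any of the fingers, the arm and egg_3 above 0.3 N or contact force between any of the fingers, the arm and egg_4 above 0.3 N or contact force between any of the fingers, the arm and egg_5 above 0.3 N or contact force between any of the fingers, the arm and dish_empty above 0.3 N or contact force between any of the fingers, the arm and dish_stopper above 0.3 N or contact force between any of the fingers, the arm and stopper above 0.3 N or contact force between any of the fingers, the arm and bottle above 0.3 N or contact force between any of the fingers, the arm and syringe above 0.3 N or contact force between any of the fingers, the arm and tray above 0.3 N).
It fails at once if the tool point passes within 18 mm sideways and less than 50 mm above the top of an ordinary egg ((horizontal distance between the grasp point and egg_1_top below 0.018 m and z of the grasp point in the frame of egg_1_top below 0.05 m) or (horizontal distance between the grasp point and egg_2_top below 0.018 m and z of the grasp point in the frame of egg_2_top below 0.05 m) or (horizontal distance between the grasp point and egg_3_top below 0.018 m and z of the grasp point in the frame of egg_3_top below 0.05 m) or (horizontal distance between the grasp point and egg_4_top below 0.018 m and z of the grasp point in the frame of egg_4_top below 0.05 m) or (horizontal distance between the grasp point and egg_5_top below 0.018 m and z of the grasp point in the frame of egg_5_top below 0.05 m)).
It fails at once if the tool point passes within 30 mm of the middle of the dish with the stopper, less than 50 mm above its rim (horizontal distance between the grasp point and dish_stopper_rim below 0.03 m and z of the grasp point in the frame of dish_stopper_rim below 0.05 m).
It fails at once if the small button is pressed (value of joint clear above 0.002 m).
It fails at once if an egg, dish, stopper, bottle or syringe is moved or lifted by more than 8 mm (distance of any of egg_small, egg_1, egg_2, egg_3, egg_4, egg_5, dish_empty, dish_stopper, stopper, bottle, syringe from where it was at the start of the episode above 0.008 m).
It also fails if it takes over 48 s, if anything falls off the work surface, if the arm or the gripper's body presses on something with over 40 N, if the wrist force passes 120 N, or if a joint passes its speed limit or range.

## Working session

There is one attempt and no reset: what is moved stays moved. The work goes in short steps, Python scripts to look and compute and a tool call to move; the robot and the scene stay as the last step left them, time stands still between calls to the robot, and variables do not carry over. Pictures are saved under pics/ and viewed, at most 10 in all, crops included, and the job is handed in when it is done.

Besides the shell and the picture viewer there is one more tool, called in YAML: its name, and indented under it one key for each argument. move_arm: Moves the arm, as the interface text tells. Its arguments: {"type":"object","properties":{"series":{"type":"array"},"grip_force":{"type":"number"}},"required":["series"]}

```bash
mkdir -p pics
cat > h.py <<'E'
from workcell import *
import numpy as np, cv2
def ray(c,uv):
    K=np.array(c["camera_matrix"]);R=cv2.Rodrigues(np.array(c["rvec"],float))[0];t=np.array(c["tvec"],float).ravel()
    d=cv2.undistortPoints(np.array([[uv]],float),K,np.array([c["k1"],0,0,0,0.]) )[0,0]
    # k1 applied to ideal ray: same as OpenCV
    return -R.T@t, R.T@np.array([d[0],d[1],1])
def onz(c,uv,z):
    o,d=ray(c,uv);return o+d*(z-o[2])/d[2]
def proj(c,p):
    return cv2.projectPoints(np.array([p],float),np.array(c["rvec"],float),np.array(c["tvec"],float),np.array(c["camera_matrix"]),np.array([c["k1"],0,0,0,0.]))[0][0,0]
E
python3 - <<'E'
from h import *
for n in("top","side"):
    im=read_camera(n);cv2.imwrite(f"pics/{n}0.png",im[:,:,::-1]);c=calibration(n);print(n,ray(c,(320,200)))
s=read_state();print(s["time"],s["tool_pos"],s["tcp_rot"],s["width"])
E
```

```text
top (array([0.27994216, 0.01552097, 1.41582845]), array([ 0.22106519, -0.00955222, -0.97523155]))
side (array([0.26540209, 0.93617596, 1.04548558]), array([ 0.22299914, -0.67077152, -0.70739835]))
0.1 [ 0.21651203 -0.63869124  0.24877814] [-3.09778268e+00 -5.10758626e-01  4.36208897e-04] 1.0002337771691099
```

View pics/top0.png

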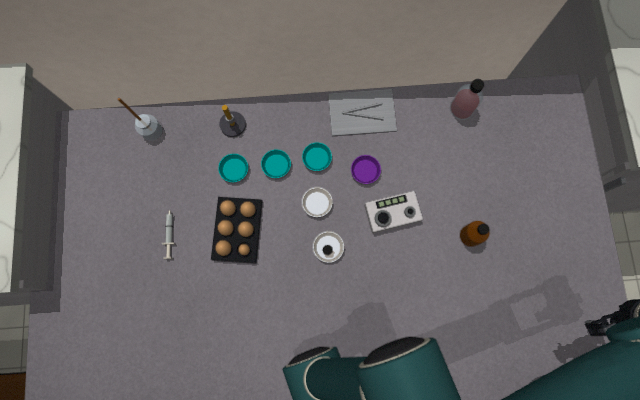

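View pics/side0.png

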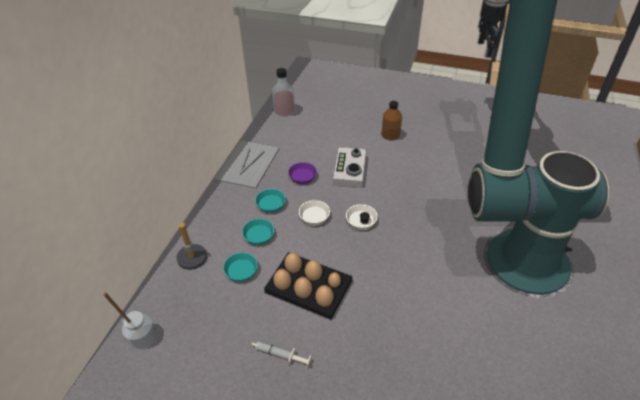

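The top view shows the small egg at about (244,250), the empty white dish at (317,203) and the stopper dish at (328,247). The counter's large button is at (383,218) and its small one at (410,212). The side view agrees: small egg at (334,280), empty dish at (314,214), large button at (354,169).

Run:
```python
from h import *
T={n:cv2.imread(f"pics/{n}0.png") for n in("top","side")}
C={n:calibration(n) for n in T}
def blobs(n,mask,lo,hi,box):
    m=np.zeros_like(mask);x0,y0,x1,y1=box;m[y0:y1,x0:x1]=mask[y0:y1,x0:x1]
    k,l,st,ce=cv2.connectedComponentsWithStats(m.astype(np.uint8),connectivity=4)
    return [(ce[i],st[i]) for i in range(1,k) if lo<=st[i][4]<=hi]
for n,eb,db,cb in(("top",(205,190,270,270),(295,180,350,270),(362,188,426,236)),("side",(262,245,355,320),(295,195,385,235),(330,145,370,190))):
    im=T[n];h=cv2.cvtColor(im,cv2.COLOR_BGR2HSV);c=C[n]
    br=(h[...,0]<22)&(h[...,1]>70)&(h[...,2]>60)
    for ce,st in blobs(n,br,15,900,eb):
        z=.031 if st[4]<(125 if n=="top" else 150) else .038
        print(n,"egg",ce.round(1),st[4],onz(c,ce,z).round(4))
    g=im.min(2)>135
    for ce,st in blobs(n,g,60,2000,db):
        ctr=np.array([st[0]+(st[2]-1)/2,st[1]+(st[3]-1)/2]);print(n,"dish",ctr,st,onz(c,ctr,.02).round(4))
    dk=im.max(2)<75
    for ce,st in blobs(n,dk,8,600,cb): print(n,"dark",ce.round(1),st,onz(c,ce,.05).round(4))
big=[cv2.resize(T["top"][180:275,200:440],None,fx=3.3,fy=3.3,interpolation=cv2.INTER_CUBIC),cv2.resize(T["side"][140:240,280:400],None,fx=2.8,fy=2.8,interpolation=cv2.INTER_CUBIC)]
w=big[0].shape[1];b=np.zeros((big[1].shape[0],w,3),np.uint8);b[:,:big[1].shape[1]]=big[1]
cv2.imwrite("pics/z.png",np.vstack([big[0],b]))
```

```text
top egg [227.  207.3] 190 [0.5913 0.2706 0.038 ]
top egg [247.1 208.5] 194 [0.5833 0.2131 0.038 ]
top egg [224.8 227.1] 195 [0.5342 0.2787 0.038 ]
top egg [245.  228.4] 192 [0.5259 0.2213 0.038 ]
top egg [222.6 247.3] 202 [0.4767 0.2868 0.038 ]
top egg [243.3 249. ] 103 [0.4684 0.2296 0.031 ]
top dish [316.5 201.5] [301 187  32  30 637] [0.5927 0.0124 0.02  ]
top dish [327.5 246.5] [312 231  32  32 592] [ 0.4587 -0.0092  0.02  ]
top dark [404.3 198.2] [403 195   4   7  17] [ 0.5763 -0.2387  0.05  ]
top dark [393.6 201.3] [386 198  17   7  32] [ 0.5696 -0.2073  0.05  ]
top dark [384.8 203.7] [382 200   8   7  20] [ 0.5645 -0.1814  0.05  ]
top dark [377.7 204.8] [376 202   6   6  18] [ 0.5628 -0.1609  0.05  ]
top dark [410.1 210.9] [407 208   7   7  33] [ 0.5381 -0.251   0.05  ]
top dark [383.  217.6] [378 212  11  13 108] [ 0.5247 -0.172   0.05  ]
side egg [286.8 271. ] 596 [0.5869 0.2451 0.038 ]
side egg [307.3 278.9] 614 [0.5299 0.253  0.038 ]
side egg [327.2 290. ] 500 [0.4731 0.2702 0.038 ]
side dish [314.  210.5] [298 199  33  24 612] [0.5923 0.0091 0.02  ]
side dish [361. 215.] [345 203  33  25 521] [ 0.4598 -0.0124  0.02  ]
side dark [355.8 150.6] [354 149   5   4  16] [ 0.5379 -0.2483  0.05  ]
side dark [353.4 167.5] [349 164  10   8  66] [ 0.5244 -0.169   0.05  ]
```

View pics/z.png

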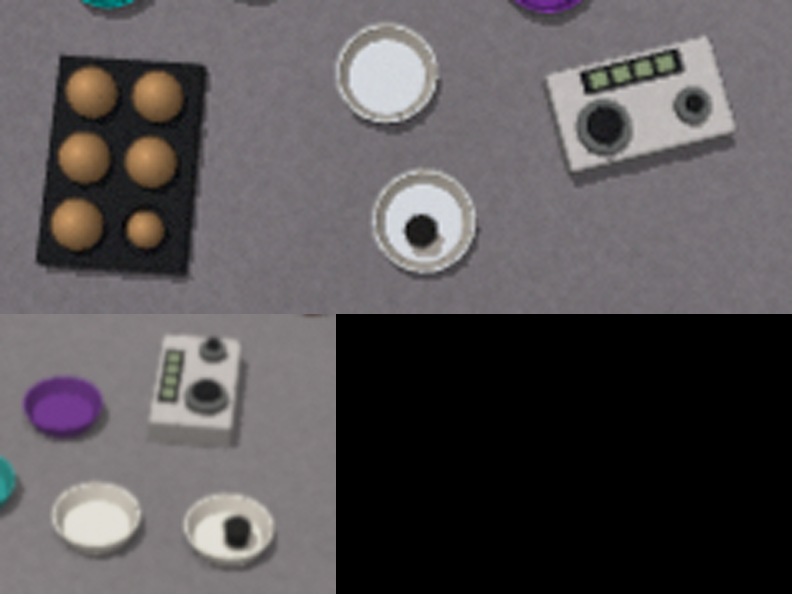

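The enlarged crop confirms this: the small egg is front-right in the tray, the empty dish is the far one, and the large button's black cap is on the left. I'll close the fingers and move over at height.

move_arm:
  series: [0,3.9,-2.8,0.2,0,0,0,0,3.9,-2.8,0.2,0,0,0,0,3.9,-2.8,0.2,0,0,0,0,3.9,-2.8,0.2,0,0,0,0,3.9,-2.8,0.2,0,0,0]

```text
time: 0.72
tool_pos: [0.3569, -0.4425, 0.2394]
tcp_rot: [-3.099, -0.51, 0.0]
wrist_force: [0.0, -0.4, -0.4]
width: 0.001
grip_force: 0.0
```

move_arm:
  series: [0,3.9,-2.8,0.2,0,0,0,0,3.9,-2.8,0.2,0,0,0,0,3.9,-2.8,0.2,0,0,0,0,3.9,-2.8,0.2,0,0,0,0,3.9,-2.8,0.2,0,0,0]

```text
time: 1.35
tool_pos: [0.4966, -0.2474, 0.2295]
tcp_rot: [-3.099, -0.511, 0.001]
wrist_force: [0.5, -0.8, 0.8]
width: -0.002
grip_force: 0.0
```

```bash
cat > go.py <<'E'
from h import *
import sys
s=read_state();R=cv2.Rodrigues(np.array(s["tcp_rot"],float))[0]
g=np.array([float(a) for a in sys.argv[1:4]]);d=R.T@(g-s["tool_pos"])*100
print("t",s["time"],"pos",np.round(s["tool_pos"],4),"z",R[:,2].round(3),"shift cm",d.round(2),"n",np.linalg.norm(d).round(1),"q",np.round(s["q"],2),"F",np.round(s["wrist_force"],1),"w",s["width"])
E
python3 go.py 0.4684 0.2296 0.22
```

```text
t 1.35 pos [ 0.4966 -0.2474  0.2295] z [-0.001  0.    -1.   ] shift cm [ 12.64 -46.08   0.96] n 47.8 q [-0.51  0.05  1.89 -0.    1.2   0.74] F [ 0.5 -0.8  0.8] w -0.002338943464608258
```

move_arm:
  series: [0,1.25,-4.6,0,0,0,0,0,1.25,-4.6,0,0,0,0,0,1.25,-4.6,0,0,0,0,0,1.25,-4.6,0,0,0,0,0,1.25,-4.6,0,0,0,0]

```text
time: 1.98
tool_pos: [0.4809, -0.0095, 0.2296]
tcp_rot: [-3.1, -0.511, 0.001]
wrist_force: [1.2, 0.4, 0.2]
width: -0.002
grip_force: 0.0
```

move_arm:
  series: [0,1.25,-4.6,0,0,0,0,0,1.25,-4.6,0,0,0,0,0,1.25,-4.6,0,0,0,0,0,1.25,-4.6,0,0,0,0,0,0,0,0,0,0,0]

```text
time: 2.6
tool_pos: [0.4691, 0.1819, 0.2296]
tcp_rot: [-3.098, -0.518, 0.001]
wrist_force: [-0.4, 0.1, 0.5]
width: 0.001
grip_force: 0.0
```

```bash
python3 go.py 0.4684 0.2296 0.097
python3 - <<'E'
from h import *
for n in("wrist","side"):
    im=read_camera(n);cv2.imwrite(f"pics/{n}1.png",im[:,:,::-1])
E
```

```text
t 2.6 pos [0.4691 0.1819 0.2296] z [-0.001  0.001 -1.   ] shift cm [ 1.49 -4.52 13.26] n 14.1 q [ 0.32 -0.05  1.99  0.    1.2   1.56] F [-0.4  0.1  0.5] w 0.0005043538172603415
```

View pics/wrist1.png

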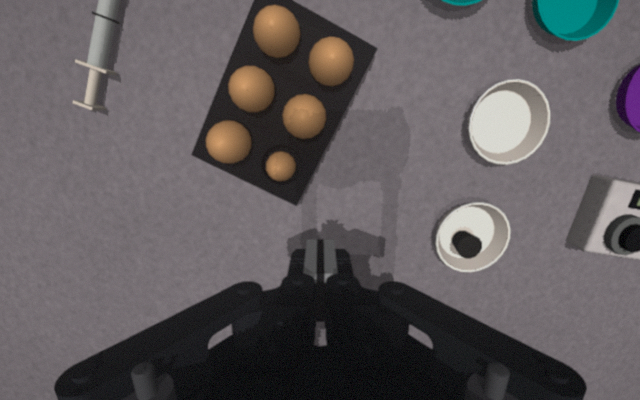

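The wrist view shows the small egg at (281,166), the empty dish at about (510,122) and the fingertips at (320,250). I'll cross-check the targets from this view while moving above the egg.

Run:
```python
from h import *
c=calibration("wrist");im=cv2.imread("pics/wrist1.png");h=cv2.cvtColor(im,cv2.COLOR_BGR2HSV)
m=((h[...,0]<22)&(h[...,1]>70)&(h[...,2]>60)).astype(np.uint8)
k,l,st,ce=cv2.connectedComponentsWithStats(m)
for i in range(1,k):
    if st[i][4]>200: print(ce[i].round(1),st[i][4],onz(c,ce[i],.031).round(4))
print("dish",onz(c,(510,122),.021),"button",onz(c,(632,238),.05))
```

```text
[275.8  30.3] 1973 [0.5944 0.2663 0.031 ]
[330.7  60.3] 1795 [0.5858 0.2077 0.031 ]
[250.6  88.1] 1725 [0.5359 0.2749 0.031 ]
[303.7 115.6] 1558 [0.5274 0.2164 0.031 ]
[227.6 141.4] 1585 [0.4773 0.2835 0.031 ]
[280.  165.7] 720 [0.4704 0.2242 0.031 ]
dish [0.59358584 0.00616858 0.021     ] button [ 0.52497305 -0.17496882  0.05      ]
```

move_arm:
  series: [0,1.5,-4.5,0,0,0,0,0,0,0,4.0,0,0,0,0,0,0,4.0,0,0,0,0,0,0,0,0,0,0]

```text
time: 3.2
tool_pos: [0.4667, 0.2241, 0.1463]
tcp_rot: [3.098, 0.508, -0.013]
wrist_force: [0.3, 0.5, -0.1]
width: 0.005
grip_force: 0.0
```

```bash
python3 go.py 0.4684 0.2296 0.097
```

```text
t 3.2 pos [0.4667 0.2241 0.1463] z [-0.008 -0.004 -1.   ] shift cm [ 0.38 -0.47  4.92] n 5.0 q [ 0.4   0.06  2.04 -0.    1.05  1.65] F [ 0.3  0.5 -0.1] w 0.004992267503722998
```

move_arm:
  series: [0,0.3,-0.2,2.5,0,0,0,0,0,0,2.4,0,0,0,0,0,0,0,0,0,0,0,0,0,0,0,0,0,0,0,0,0,0,0,0]

```text
time: 3.82
tool_pos: [0.4731, 0.2299, 0.1029]
tcp_rot: [-3.099, -0.51, -0.005]
wrist_force: [0.3, 0.7, 0.2]
width: 0.001
grip_force: 0.0
```

```bash
python3 go.py 0.469 0.227 0.097
python3 - <<'E'
from h import *
o=[read_camera(n)[a:b,e:f,::-1] for n,a,b,e,f in(("side",200,320,240,400),("wrist",100,340,160,480))]
cv2.imwrite("pics/p1.png",np.hstack([cv2.resize(o[0],(400,300)),cv2.resize(o[1],(400,300))]))
E
```

```text
t 3.825 pos [0.4731 0.2299 0.1029] z [ 0.003  0.001 -1.   ] shift cm [-0.48  0.14  0.59] n 0.8 q [ 0.4   0.12  2.06 -0.    0.95  1.65] F [0.3 0.7 0.2] w 0.001198210451543817
```

View pics/p1.png

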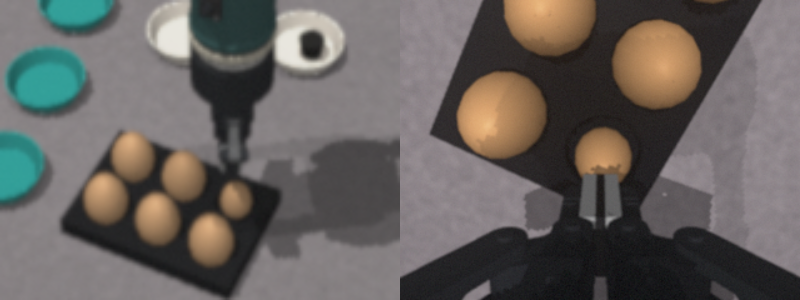

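The fingertips are directly above the small egg in both views (side crop about (235,165), wrist crop about (603,175)). I'll make a small correction and hold.

move_arm:
  series: [0,-0.3,0.1,0.3,0,0,0,0,0,0,0,0,0,0,0,0,0,0,0,0,0,0,0,0,0,0,0,0,0,0,0,0,0,0,0]

```text
time: 4.55
tool_pos: [0.4693, 0.2277, 0.098]
tcp_rot: [-3.1, -0.511, -0.0]
wrist_force: [-0.5, 0.2, -0.4]
width: -0.001
grip_force: 0.0
```

move_arm:
  series: [0,0,0,0,0,0,0,0,0,0,0,0,0,0,0,0,0,0,0,0,0,0,0,0,0,0,0,0,0,0,0,0,0,0,0]

```text
time: 5.18
tool_pos: [0.4693, 0.2277, 0.098]
tcp_rot: [-3.1, -0.511, 0.0]
wrist_force: [-0.5, 0.4, -0.4]
width: 0.002
grip_force: 0.0
```

move_arm:
  series: [0,0,0,0,0,0,0,0,0,0,0,0,0,0,0,0,0,0,0,0,0,0,0,0,0,0,0,0,0,0,0,0,0,0,0]

```text
time: 5.8
tool_pos: [0.4692, 0.2277, 0.098]
tcp_rot: [-3.1, -0.511, 0.0]
wrist_force: [-1.1, 0.4, -0.4]
width: 0.001
grip_force: 0.0
```

move_arm:
  series: [0,0,0,0,0,0,0,0,0,0,0,0,0,0,0,0,0,0,0,0,0,0,0,0,0,0,0,0,0,0,0,0,0,0,0]

```text
time: 6.42
tool_pos: [0.4692, 0.2277, 0.098]
tcp_rot: [3.1, 0.511, -0.0]
wrist_force: [0.3, -1.2, -0.4]
width: -0.002
grip_force: 0.0
```

move_arm:
  series: [0,0,0,-4,0,0,0,0,0,0,-4,0,0,0,0,0,0,-3,0,0,0,0,0,0,0,0,0,0]

```text
time: 6.92
tool_pos: [0.4713, 0.2286, 0.2113]
tcp_rot: [-3.098, -0.511, -0.01]
wrist_force: [-0.0, 0.1, -0.7]
width: -0.001
grip_force: 0.0
```

```bash
python3 go.py 0.593 0.010 0.2
```

```text
t 6.925 pos [0.4713 0.2286 0.2113] z [ 0.006  0.003 -1.   ] shift cm [ 4.5  24.61  1.14] n 25.0 q [0.4  0.   1.97 0.   1.16 1.65] F [-0.   0.1 -0.7] w -0.0008899829341509601
```

Next, the dish: travel at height, settle, then descend to a TCP height of about 0.068.

move_arm:
  series: [0,0.9,4.9,0,0,0,0,0,0.9,4.9,0,0,0,0,0,0.9,4.9,0,0,0,0,0,0.9,4.9,0,0,0,0,0,0.9,4.9,0,0,0,0]

```text
time: 7.55
tool_pos: [0.5902, 0.0086, 0.206]
tcp_rot: [-3.099, -0.511, 0.004]
wrist_force: [0.7, -0.1, 0.0]
width: -0.002
grip_force: 0.0
```

move_arm:
  series: [0,0,0,0,0,0,0,0,0,0,3,0,0,0,0,0,0,3,0,0,0,0,0,0,3,0,0,0,0,0,0,0,0,0,0]

```text
time: 8.18
tool_pos: [0.5865, 0.0111, 0.1138]
tcp_rot: [-3.098, -0.512, 0.013]
wrist_force: [-1.3, 0.6, 0.1]
width: -0.0
grip_force: 0.0
```

```bash
python3 go.py 0.593 0.010 0.068
```

```text
t 8.175 pos [0.5865 0.0111 0.1138] z [-0.009  0.001 -1.   ] shift cm [0.61 0.33 4.57] n 4.6 q [-0.02  0.22  1.92  0.    1.01  1.22] F [-1.3  0.6  0.1] w -0.0004263860901327416
```

move_arm:
  series: [0,0.3,0.2,2.2,0,0,0,0,0,0,2.2,0,0,0,0,0,0,0,0,0,0,0,0,0,0,0,0,0,0,0,0,0,0,0,0]

```text
time: 8.8
tool_pos: [0.5951, 0.0093, 0.0756]
tcp_rot: [3.099, 0.511, 0.004]
wrist_force: [0.0, -0.0, 0.5]
width: 0.001
grip_force: 0.0
```

```bash
python3 go.py 0.593 0.010 0.068
python3 - <<'E'
from h import *
o=[read_camera(n)[a:b,e:f,::-1] for n,a,b,e,f in(("side",140,260,240,400),("wrist",100,340,160,480))]
cv2.imwrite("pics/p2.png",np.hstack([cv2.resize(o[0],(400,300)),cv2.resize(o[1],(400,300))]))
E
```

```text
t 8.8 pos [0.5951 0.0093 0.0756] z [ 0.003 -0.    -1.   ] shift cm [-0.18 -0.13  0.76] n 0.8 q [-0.03  0.28  1.93  0.    0.93  1.22] F [ 0.  -0.   0.5] w 0.0008535521951672363
```

View pics/p2.png

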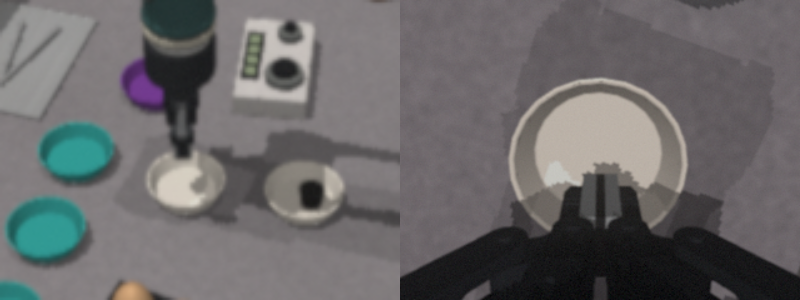

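The tips are over the empty dish in both views, centred sideways (wrist crop x about 600). I'll go 5 mm lower and hold, then lift.

move_arm:
  series: [0,0,0,0.5,0,0,0,0,0,0,0,0,0,0,0,0,0,0,0,0,0,0,0,0,0,0,0,0,0,0,0,0,0,0,0]

```text
time: 9.52
tool_pos: [0.594, 0.0091, 0.069]
tcp_rot: [3.1, 0.511, 0.0]
wrist_force: [-0.0, 0.5, 0.5]
width: 0.001
grip_force: 0.0
```

move_arm:
  series: [0,0,0,0,0,0,0,0,0,0,0,0,0,0,0,0,0,0,0,0,0,0,0,0,0,0,0,0,0,0,0,0,0,0,0]

```text
time: 10.15
tool_pos: [0.594, 0.0092, 0.069]
tcp_rot: [-3.1, -0.511, 0.0]
wrist_force: [-0.4, 0.3, 0.7]
width: 0.001
grip_force: 0.0
```

move_arm:
  series: [0,0,0,0,0,0,0,0,0,0,0,0,0,0,0,0,0,0,0,0,0,0,0,0,0,0,0,0,0,0,0,0,0,0,0]

```text
time: 10.78
tool_pos: [0.594, 0.0092, 0.069]
tcp_rot: [-3.1, -0.511, 0.0]
wrist_force: [-0.7, -0.1, 0.7]
width: -0.001
grip_force: 0.0
```

move_arm:
  series: [0,0,0,0,0,0,0,0,0,0,0,0,0,0,0,0,0,0,0,0,0,0,0,0,0,0,0,0,0,0,0,0,0,0,0]

```text
time: 11.4
tool_pos: [0.594, 0.0092, 0.069]
tcp_rot: [-3.1, -0.511, -0.0]
wrist_force: [0.2, 1.0, 0.3]
width: 0.001
grip_force: 0.0
```

move_arm:
  series: [0,0,0,-4,0,0,0,0,0,0,-4,0,0,0,0,0,0,0,0,0,0,0,0,0,0,0,0,0]

```text
time: 11.9
tool_pos: [0.5937, 0.0092, 0.1488]
tcp_rot: [-3.1, -0.511, 0.0]
wrist_force: [-0.4, -0.0, 0.0]
width: 0.0
grip_force: 0.0
```

```bash
python3 go.py 0.525 -0.172 0.15
```

```text
t 11.9 pos [0.5937 0.0092 0.1488] z [-0.  0. -1.] shift cm [-12.32  14.95  -0.12] n 19.4 q [-0.03  0.19  1.88  0.    1.06  1.22] F [-0.4 -0.   0. ] w 0.0004794044932934558
```

Now above the large button, then down to about 1.5 cm over it.

move_arm:
  series: [0,-3.1,3.7,0,0,0,0,0,-3.1,3.7,0,0,0,0,0,-3.1,3.7,0,0,0,0,0,-3.0,3.8,0,0,0,0,0,0,0,0,0,0,0]

```text
time: 12.52
tool_pos: [0.523, -0.1736, 0.147]
tcp_rot: [-3.1, -0.504, 0.005]
wrist_force: [0.2, 0.1, 0.3]
width: 0.002
grip_force: 0.0
```

move_arm:
  series: [0,0,0,3,0,0,0,0,0,0,2.5,0,0,0,0,0,0,0,0,0,0,0,0,0,0,0,0,0]

```text
time: 13.02
tool_pos: [0.5256, -0.1708, 0.094]
tcp_rot: [-3.099, -0.512, 0.001]
wrist_force: [0.5, -0.3, 1.1]
width: 0.002
grip_force: 0.0
```

```bash
python3 go.py 0.525 -0.172 0.075
python3 - <<'E'
from h import *
o=[read_camera(n)[a:b,e:f,::-1] for n,a,b,e,f in(("side",100,220,280,440),("wrist",100,340,160,480))]
cv2.imwrite("pics/p3.png",np.hstack([cv2.resize(o[0],(400,300)),cv2.resize(o[1],(400,300))]))
E
```

```text
t 13.025 pos [ 0.5256 -0.1708  0.094 ] z [-0.  0. -1.] shift cm [-0.09  0.1   1.9 ] n 1.9 q [-0.36  0.18  2.01  0.    0.95  0.88] F [ 0.5 -0.3  1.1] w 0.0017715833903613417
```

View pics/p3.png

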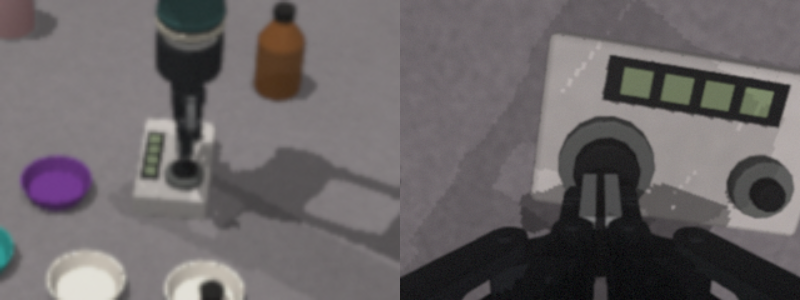

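The tips are right over the large button (wrist crop about (603,175)), and the small button is well off to the side. Pressing in small steps.

move_arm:
  series: [0,0,0,1.0,0,0,0,0,0,0,0.8,0,0,0,0,0,0,0.3,0,0,0,0,0,0,0.2,0,0,0,0,0,0,0,0,0,0]

```text
time: 13.75
tool_pos: [0.525, -0.1713, 0.0709]
tcp_rot: [-3.099, -0.511, 0.001]
wrist_force: [-1.4, 1.3, 3.3]
width: -0.003
grip_force: 1.4
```

```bash
python3 go.py 0.525 -0.172 0.068
```

```text
t 13.75 pos [ 0.525  -0.1713  0.0709] z [-0.001  0.    -1.   ] shift cm [-0.02  0.07  0.29] n 0.3 q [-0.36  0.21  2.03  0.    0.9   0.88] F [-1.4  1.3  3.3] w -0.002894071267390579
```

move_arm:
  series: [0,0,0,0.1,0,0,0,0,0,0,0.1,0,0,0,0,0,0,0,0,0,0]

```text
time: 14.12
tool_pos: [0.5251, -0.1714, 0.069]
tcp_rot: [-3.1, -0.511, 0.001]
wrist_force: [-1.3, 0.6, 4.0]
width: 0.002
grip_force: 1.8
```

move_arm:
  series: [0,0,0,0.1,0,0,0,0,0,0,0,0,0,0]

```text
time: 14.38
tool_pos: [0.5253, -0.1714, 0.0687]
tcp_rot: [-3.1, -0.511, 0.001]
wrist_force: [-5.2, 1.9, 8.0]
width: 0.003
grip_force: 4.1
```

The force rose sharply to 8 N, past the spring's 4 N, so the button is at its stop. Retracting.

move_arm:
  series: [0,0,0,-1,0,0,0,0,0,0,-4,0,0,0,0,0,0,-5,0,0,0,0,0,0,-5,0,0,0,0,0,0,0,0,0,0]

```text
time: 15.0
tool_pos: [0.5292, -0.1729, 0.2242]
tcp_rot: [3.094, 0.51, 0.017]
wrist_force: [0.3, -0.7, -0.4]
width: 0.001
grip_force: 0.0
```

move_arm:
  series: [0,0,0,0,0,0,0,0,0,0,0,0,0,0,0,0,0,0,0,0,0]

```text
time: 15.38
tool_pos: [0.5244, -0.1711, 0.2162]
tcp_rot: [-3.098, -0.511, 0.004]
wrist_force: [0.5, -0.5, -0.3]
width: -0.005
grip_force: 0.0
```

```bash
python3 go.py 0.525 -0.172 0.2; python3 -c "
from h import *
cv2.imwrite('pics/end.png',read_camera('side')[:,:,::-1])"
```

```text
t 15.375 pos [ 0.5244 -0.1711  0.2162] z [-0.003  0.001 -1.   ] shift cm [0.03 0.11 1.62] n 1.6 q [-0.36  0.06  1.91 -0.    1.18  0.88] F [ 0.5 -0.5 -0.3] w -0.0047033615545497625
```

View pics/end.png

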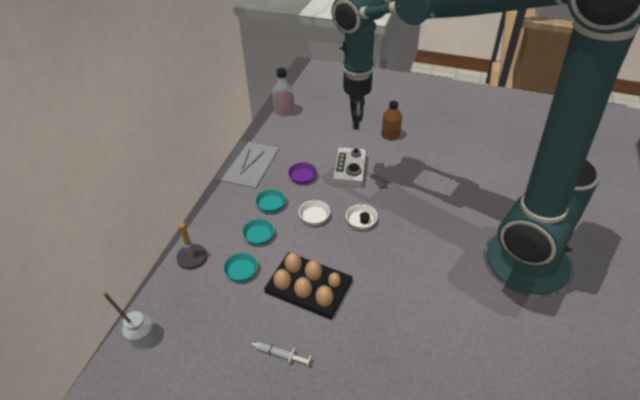

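Everything is where it was (small egg (334,280), dishes (314,214) and (361,217), button up at (354,169)), and the arm is clear above.

```bash
python3 -c "
from workcell import *
print(finish_job())"
```

```text
the job is handed in; nothing more can be done
None
```

I pointed at the smallest egg and then at the empty dish for over two seconds each, pressed the large button to its stop and released it, and handed the job in with the arm clear; the final side view showed nothing moved, and no verdict was returned.

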